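Lock the slotted lid of a centrifuge tube rack with a quarter-turn stud

TASK

Two of the round white tube racks have grey lids; one is already locked with its blue stud, the other lid's slot is still empty. Lift the loose blue quarter-turn stud out of its ring stand, line its bar up with the empty slot, push it straight in until its flange sits flush on the lid, then give it a quarter turn, either way, so that it lies square across the slot and locks, and let go. Do not knock over the blue-capped sample bottle.

Things in the scene. Friction and masses are not known exactly. Their poses are not given: they have to be found in the camera images.
- stud_grip (a point): Centre of the loose stud's blue grip, a bar 60 long (x), 18 thick (y), 44 mm high (z up). Below it: blue flange 64 across, 5 thick, underside 27 mm below this point; shank 18 across; steel cross bar 44 long (x, as the grip) by 18, 10 high, foot 48 mm below this point. 0.12 kg. In a fixed white ring (72 wide, 30 mm high), flange on its rim, this point 57 mm above the desk. Half-turn symmetric.
- slot (a point): Centre of the empty slot, on top of the unlocked rack's grey lid (round, 120 mm wide, top 80 mm above the desk, fixed). Slot 54 long (x) by 28 mm wide (y), through the 8 mm lid; hollow below, 22 mm deep from lid to floor, where the stud's bar turns freely either way, no stops. z up. Fully home, the stud's grip centre is 27 mm above this point. The locked rack looks alike, with its stud in.
- bottle_mid (a point): Middle (half-way up) of a loose white sample bottle with a blue cap, 48 mm across and 90 mm high, standing upright on the desk as a bystander. z points up along the bottle.
Not all that is in view belongs to the job. Leave any brown or yellow look-alike of the part that bears bottle_mid alone.

How it is judged:
By the outcome, as a careful person would: the job done as asked, in the order asked, and still so for the second after the job is handed in, with the robot touching nothing.
It also fails if it takes over 42 s, if anything falls off the work surface, if the arm or the gripper's body presses on something with over 40 N, if the wrist force passes 120 N, or if a joint passes its speed limit or range.

ROBOT

A 7-joint arm with a two-finger parallel gripper is mounted at the origin on the work surface. World frame = base frame: x ahead of the robot, y to its left, z up, the work surface at z = 0. Lengths are in m, angles in rad, forces in N, time in s.
With the tool pointing down it reaches from about 0.4 to 0.875 m from the base axis. Payload 4.4 kg.
Tool frame: the origin (TCP) lies at the very end of the fingers, on their centre line; the grasp point (between the pads) lies arm.pinch_z behind it (arm.pinch_z is the distance from the TCP to the grasp point, in m); x points along the fingers, y is the direction in which the jaws open and shut, and the axes are right-handed (so a half turn about x gives the same grasp; the last joint's range is limited). The gripper opens to 85 mm and grips with 20 to 120 N. Pads are 22 mm wide; open, the fingers measure 114 mm over their backs; the gripper's body (76 mm by 85 mm) begins 54 mm behind the grasp point. The pads swing forward as they close: fully open they stand 13 mm farther back than shut.
Start: joints at [-1.246, 0.628, 0.038, 1.517, -0.027, 0.996, -0.02], TCP at [0.248, 0.601, 0.231] pointing down, gripper open.
Joint ranges: [-3.06, 3.06], [-0.37, 2.12], [-1.25, 1.32], [0.18, 2.47], [-1.1, 4.24], [0.23, 1.98], [-2.94, 2.94]. Speed limits (rad/s): [2.57, 2.57, 3.14, 3.14, 3.14, 3.14, 3.14].

INTERFACE

Orientations are given as a unit quaternion [w, x, y, z].
In Python, from rig import arm gives the robot as it stands.
- The arm moves only by the tool servo_tool, never from a script. Its argument "motion" is text: rows parted by semicolons, each of 7 numbers parted by spaces: the opening in per cent of the stroke, from 0 (shut) to 100 (fully open), then the shift along the tool's x, y, z in m, then the turn, a rotation vector about the tool's x, y, z in degrees. In form: fingers x y z ax ay az; .... A call has exactly 10 rows; each row shifts and turns the pose as measured when the row begins, along the tool's axes as they then stand; what a row does not reach is not made up. A row lasts 1/8 s, in which the tool goes at most 62.5 mm and 10.7 degrees, less where a joint would pass 70% of its speed; a pose out of reach is approached as far as the arm can. A call is refused whole if a number of a shift passes 0.0625 or a number of a turn 10.7, either way. A call with a gripper value outside its range is refused whole. The fingers move at their own pace and stop on an object; "grip_force" is the grip in N (left out, the last holds). Time passes only in rows, so rows that do not move let the fingers close, or fill a call up. It gives the time, the measured TCP pose, the force and the opening at its end, in the units of the state.
- arm.get_obs(): the state, without advancing time (a new reading comes with each control period).
- arm.grab_frame(name): name is "scene" or "top" or "wrist"; returns the picture (400x640x3 uint8, blue, green, red); there is no depth.
- arm.camera_model(name): a dict with "fx", "fy", "cx", "cy" (pixels), "D" ([k1, k2, p1, p2, k3] as OpenCV has them; the pictures are not rectified), "camera_from_world" (4x4, takes a point from world to camera coordinates); the wrist camera has in their place "hand_eye" (4x4, takes a point from camera to tool coordinates, whose origin is the TCP and whose axes are the tool frame's). Camera axes: x right, y down, z forward; pixel columns grow to the right and rows downward; lengths in m; the calibration is good to about 2 mm. A picture is of the moment at which its call begins: read the wrist's pose just before it. camera_model takes no time and is no camera call.
- arm.job_done(): hands the job in, once; it reports no verdict.
The state is a dict: "time": time; "qpos": joint angles; "joint_vel": joint speeds; "effort": joint torques, N m; "position": TCP position; "tcp_rot": TCP orientation; "force": force on the tool from outside, world axes, zero at the start; "ft_torque": the same for the moment, N m; "gripper_width": finger opening in m.
Only numpy, scipy, OpenCV 4.12 (cv2) and the standard library are available. Lean on these libraries where they do the work, as an engineer would, in place of code of your own. Each camera call takes 0.05 s, during which the arm holds its last target. There are 200 camera calls.

## Working session

There is one attempt and no reset: what is moved stays moved. The work goes in short steps, Python scripts to look and compute and a tool call to move; the robot and the scene stay as the last step left them, time stands still between calls to the robot, and variables do not carry over. Pictures are saved under pics/ and viewed, about 8 in all and at most 12, crops included, and the job is handed in when it is done.

Besides the shell and the picture viewer there is one more tool, called in YAML: its name, and indented under it one key for each argument. servo_tool: Moves the arm, as the interface text tells. Its arguments: {"type":"object","properties":{"motion":{"type":"string"},"grip_force":{"type":"number"}},"required":["motion"]}

```bash
mkdir -p pics; ls; cat > h.py <<'E'
import numpy as np, cv2
from rig import arm
from scipy.spatial.transform import Rotation as R
def Rw(q): return R.from_quat([q[1],q[2],q[3],q[0]]).as_matrix()
def cam(name,obs=None):
    m=arm.camera_model(name); K=np.array([[m['fx'],0,m['cx']],[0,m['fy'],m['cy']],[0,0,1]]); D=np.array(m['D'],float)
    if name=='wrist':
        o=obs or arm.get_obs(); T=np.eye(4); T[:3,:3]=Rw(o['tcp_rot']); T[:3,3]=o['position']
        W=T@np.array(m['hand_eye'])
    else: W=np.linalg.inv(np.array(m['camera_from_world']))
    return K,D,W
def ray(c,px,z):
    K,D,W=c; u=cv2.undistortPoints(np.array(px,float).reshape(-1,1,2),K,D)[:,0]
    d=np.c_[u,np.ones(len(u))]@W[:3,:3].T; o=W[:3,3]
    return o+d*((z-o[2])/d[:,2])[:,None]
def proj(c,P):
    K,D,W=c; V=np.linalg.inv(W); return cv2.projectPoints(np.array(P,float).reshape(-1,1,3),cv2.Rodrigues(V[:3,:3])[0],V[:3,3],K,D)[0][:,0]
def snap(name,fn):
    o=arm.get_obs(); c=cam(name,o); im=arm.grab_frame(name); cv2.imwrite('pics/'+fn,im); return o,c,im
E
python3 - <<'E'
from h import *
o,c,a=snap('scene','s0.png'); o,c,b=snap('top','t0.png')
print(o, c[2].round(3), arm.pinch_z)
print(Rw(o['tcp_rot']).round(3)); print(cam('wrist')[2].round(3)); print(cam('scene')[2].round(3))
E
```

```text
pics
{'time': 0.05, 'qpos': array([-1.24578312,  0.62931785,  0.03843194,  1.5183607 , -0.02700041,
        0.99631733, -0.01998646]), 'joint_vel': array([-0.00187537, -0.00037896, -0.00054202, -0.00218304,  0.00103595,
        0.00138441,  0.00012869]), 'effort': array([ 1.80440624e-03, -5.65057290e+01,  1.23160187e+00, -1.94195867e+01,
        1.12867408e-02,  5.31126847e-03,  3.34770573e-05]), 'position': array([0.24734064, 0.60042516, 0.23040958]), 'tcp_rot': array([ 0.69352739,  0.13663302,  0.69377434, -0.13794325]), 'force': array([ 0.35792335, -0.27828096,  0.27649649]), 'ft_torque': array([-0.06902788,  0.01199189, -0.04204445]), 'gripper_width': 0.08548014409005819} [[ 0.012 -0.997  0.07   0.559]
 [-1.    -0.012  0.006 -0.   ]
 [-0.005 -0.07  -0.998  1.037]
 [ 0.     0.     0.     1.   ]] 0.0187
[[-0.001  0.381  0.925]
 [-0.002  0.925 -0.381]
 [-1.    -0.002  0.   ]]
[[ 0.382  0.876  0.294  0.171]
 [ 0.924 -0.361 -0.124  0.632]
 [-0.003  0.319 -0.948  0.372]
 [ 0.     0.     0.     1.   ]]
[[ 0.418  0.647 -0.638  1.102]
 [ 0.909 -0.309  0.281 -0.217]
 [-0.016 -0.697 -0.717  0.639]
 [ 0.     0.     0.     1.   ]]
```

View pics/t0.png

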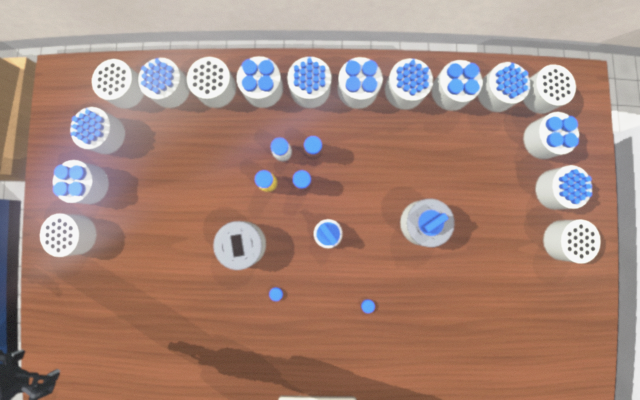

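View pics/s0.png

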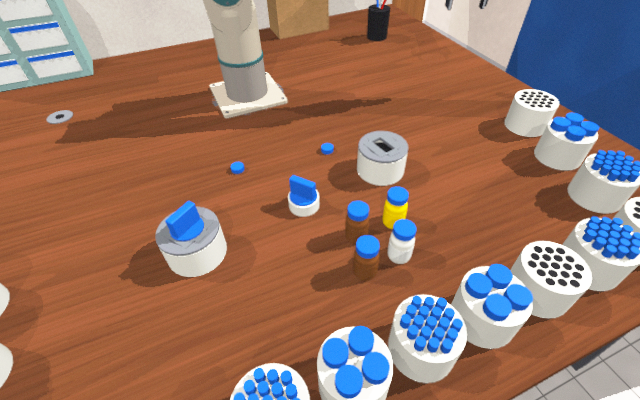

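Top view: the empty slot is at about (237,245), the loose stud at (328,234), the locked rack at (430,222), and the white bottle at (281,148) with brown and yellow look-alikes beside it. The scene view agrees. Next I measure the stud and slot from the pictures.

```bash
python3 - <<'E'
from h import *
c=cam('top'); im=cv2.imread('pics/t0.png')
def blob(mask,off,z,n):
    cs=cv2.findContours(mask.astype('uint8'),cv2.RETR_EXTERNAL,cv2.CHAIN_APPROX_NONE)[0]
    k=max(cs,key=cv2.contourArea).reshape(-1,2)+np.array(off); r=cv2.minAreaRect(k.astype('f4')); 
    W=ray(c,cv2.boxPoints(r),z); e=[W[1]-W[0],W[2]-W[1]]; e.sort(key=np.linalg.norm)
    print(n,r,'ctr',W.mean(0).round(4),'len',[np.linalg.norm(x).round(4) for x in e],'long ang',np.degrees(np.arctan2(e[1][1],e[1][0])).round(1))
x0,y0=215,222; s=im[y0:270,x0:265]; blob(s.max(2)<60,(x0,y0),.08,'slot')
x0,y0=310,215; s=im[y0:255,x0:348].astype(int); blob((s[...,0]>s[...,2]+60),(x0,y0),.07,'stud')
print('ring desk', ray(c,[[328,234]],.035))
print('bottle top', ray(c,[[280,146]],.09))
big=cv2.resize(im[215:280,210:355],None,fx=5,fy=5,interpolation=cv2.INTER_CUBIC); cv2.imwrite('pics/t0c.png',big)
E
```

```text
Traceback (most recent call last):
ValueError: max() iterable argument is empty
```

```bash
python3 - <<'E'
from h import *
c=cam('top'); im=cv2.imread('pics/t0.png')
print(im[236:256:2,228:248:2].max(2), im[226:244:2,316:342:3].tolist()[4])
def blob(mask,off,z,n):
    cs=cv2.findContours(mask.astype('uint8'),cv2.RETR_EXTERNAL,cv2.CHAIN_APPROX_NONE)[0]
    k=max(cs,key=cv2.contourArea).reshape(-1,2)+np.array(off); r=cv2.minAreaRect(k.astype('f4')); 
    W=ray(c,cv2.boxPoints(r),z); e=[W[1]-W[0],W[2]-W[1]]; e.sort(key=np.linalg.norm)
    print(n,r,'ctr',W.mean(0).round(4),'len',[np.linalg.norm(x).round(4) for x in e],'long ang',np.degrees(np.arctan2(e[1][1],e[1][0])).round(1))
x0,y0=225,232; s=im[y0:260,x0:250]; blob(s.max(2)<100,(x0,y0),.08,'slot')
x0,y0=310,215; s=im[y0:255,x0:348].astype(int); blob((s[...,0]>s[...,2]+60),(x0,y0),.07,'stud')
print('ring desk', ray(c,[[328,234]],.035))
print('bottle top', ray(c,[[280,146]],.09))
big=cv2.resize(im[215:280,210:355],None,fx=5,fy=5,interpolation=cv2.INTER_CUBIC); cv2.imwrite('pics/t0c.png',big)
E
```

```text
[[216 164  91  78  78  73  92 203 216 216]
 [214 159  77  73  74  73  82 187 215 214]
 [215 190  80  73  73  73  77 166 215 214]
 [214 200  87  74  74  74  74 156 216 215]
 [215 203 100  75  74  74  73 142 214 214]
 [213 210 115  77  74  76  73 115 206 215]
 [215 214 141  75  77  73  72  98 203 215]
 [216 216 155  75  73  71  73  86 198 214]
 [214 216 177  78  76  71  70  78 170 213]
 [215 216 197  80  70  75  78  83 166 214]] [[246, 212, 173], [246, 158, 95], [243, 149, 89], [247, 168, 97], [247, 173, 100], [246, 164, 95], [229, 129, 82], [232, 133, 84], [225, 193, 183]]
slot ((236.9459686279297, 245.17567443847656), (20.056676864624023, 9.04194450378418), 80.53767395019531) ctr [0.5044 0.2007 0.08  ] len [np.float64(0.0225), np.float64(0.0493)] long ang -169.2
stud ((327.5, 233.5), (23.0, 23.0), 90.0) ctr [ 0.5359 -0.0222  0.07  ] len [np.float64(0.0569), np.float64(0.0571)] long ang -89.3
ring desk [[ 0.53381709 -0.02424145  0.035     ]]
bottle top [[0.75029017 0.09785103 0.09      ]]
```

View pics/t0c.png

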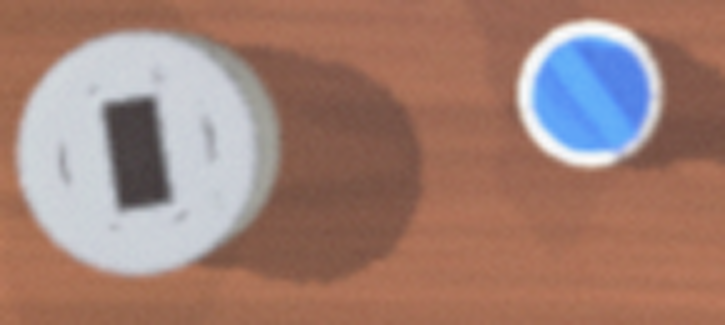

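```bash
cat >> h.py <<'E'
def state():
    o=arm.get_obs(); r=Rw(o['tcp_rot']); return o,r,np.degrees(np.arctan2(r[1,1],r[0,1]))
def plan(target,yaw,n,nyaw=None):
    """straight-line rows to a world target; yaw = jaw angle (deg), tool down; also levels tilt in the first row"""
    o,r,ph=state(); nyaw=nyaw or n; d=np.array(target)-o['position']; dy=(yaw-ph+180)%360-180
    a=np.radians(yaw); y=np.array([np.cos(a),np.sin(a),0]); x=np.array([0,0,-1.]); G=np.c_[x,y,np.cross(x,y)]
    rv=R.from_matrix(r.T@G).as_rotvec(degrees=True); cur=r.copy()
    print('t',round(o['time'],2),'pos',o['position'].round(4),'yaw',ph.round(2),'tiltx',r[:,0].round(4),'F',o['force'].round(1),'w',round(o['gripper_width'],4),'q',o['qpos'].round(2))
    for i in range(n):
        s=cur.T@(d/n); v=rv/nyaw if i<nyaw else 0*rv
        print(*s.round(4),*v.round(2)); cur=cur@R.from_rotvec(v,degrees=True).as_matrix()
E
python3 -c "
from h import *
plan([.535,-.024,.2],127,12,6)"
```

```text
t 0.1 pos [0.2473 0.6005 0.2305] yaw 67.61 tiltx [-6.0e-04 -1.6e-03 -1.0e+00] F [-0.1 -0.7 -0.1] w 0.0855 q [-1.25  0.63  0.04  1.52 -0.03  1.   -0.02]
0.0026 -0.039 0.042 -9.9 -0.01 0.01
0.0026 -0.0456 0.0347 -9.9 -0.01 0.01
0.0026 -0.0509 0.0263 -9.9 -0.01 0.01
0.0026 -0.0547 0.0172 -9.9 -0.01 0.01
0.0026 -0.0568 0.0075 -9.9 -0.01 0.01
0.0026 -0.0572 -0.0024 -9.9 -0.01 0.01
0.0025 -0.056 -0.0122 -0.0 -0.0 0.0
0.0025 -0.056 -0.0122 -0.0 -0.0 0.0
0.0025 -0.056 -0.0122 -0.0 -0.0 0.0
0.0025 -0.056 -0.0122 -0.0 -0.0 0.0
0.0025 -0.056 -0.0122 -0.0 -0.0 0.0
0.0025 -0.056 -0.0122 -0.0 -0.0 0.0
```

servo_tool:
  motion: "100 0.003 -0.039 0.042 -9.9 0 0; 100 0.003 -0.046 0.035 -9.9 0 0; 100 0.003 -0.051 0.026 -9.9 0 0; 100 0.003 -0.055 0.017 -9.9 0 0; 100 0.003 -0.057 0.0075 -9.9 0 0; 100 0.003 -0.057 -0.0025 -9.9 0 0; 100 0.003 -0.056 -0.012 0 0 0; 100 0.003 -0.056 -0.012 0 0 0; 100 0.003 -0.056 -0.012 0 0 0; 100 0.003 -0.056 -0.012 0 0 0"
  grip_force: 60

```text
time: 1.35
position: [0.5044, 0.0744, 0.1965]
tcp_rot: [0.664, -0.24, 0.666, 0.24]
force: [1.0, -0.3, -0.1]
gripper_width: 0.0853
```

```bash
python3 -c "
from h import *
plan([.535,-.024,.18],127,5)"
```

```text
t 1.35 pos [0.5044 0.0744 0.1965] yaw 129.67 tiltx [-0.0026 -0.0012 -1.    ] F [ 1.  -0.3 -0.1] w 0.0853 q [-0.03  0.49 -0.24  1.94  0.17  0.74  1.89]
0.0033 -0.0191 -0.0078 0.53 -0.03 -0.01
0.0033 -0.0191 -0.0077 0.53 -0.03 -0.01
0.0033 -0.0192 -0.0075 0.53 -0.03 -0.01
0.0033 -0.0193 -0.0073 0.53 -0.03 -0.01
0.0033 -0.0193 -0.0071 0.53 -0.03 -0.01
```

servo_tool:
  motion: "100 0.003 -0.019 -0.0075 0.5 0 0; 100 0.003 -0.019 -0.0075 0.5 0 0; 100 0.003 -0.019 -0.0075 0.5 0 0; 100 0.003 -0.019 -0.0075 0.5 0 0; 100 0.003 -0.019 -0.0075 0.5 0 0; 100 0 0 0 0 0 0; 100 0 0 0 0 0 0; 100 0 0 0 0 0 0; 100 0 0 0 0 0 0; 100 0 0 0 0 0 0"

```text
time: 2.6
position: [0.5355, -0.0311, 0.1797]
tcp_rot: [0.669, -0.223, 0.673, 0.223]
force: [0.4, -0.1, -0.3]
gripper_width: 0.0852
```

```bash
python3 - <<'E'
from h import *
plan([.535,-.024,.18],127,1)
o,c,im=snap('wrist','w1.png')
s=im.astype(int); m=((s[...,0]>s[...,2]+60)&(s[...,0]>110)).astype('uint8')
for k in cv2.findContours(m,cv2.RETR_EXTERNAL,cv2.CHAIN_APPROX_NONE)[0]:
    if cv2.contourArea(k)>800: print(cv2.boundingRect(k),cv2.contourArea(k))
# predicted outline of grip top and flange
a=np.radians(37); X=np.array([np.cos(a),np.sin(a)]);Y=np.array([-X[1],X[0]])
print(proj(c,[[*(np.array([.535,-.024])+sx*.03*X+sy*.009*Y),.079] for sx,sy in((1,1),(1,-1),(-1,-1),(-1,1))]).round())
E
```

```text
t 2.6 pos [ 0.5355 -0.0311  0.1797] yaw 126.73 tiltx [-0.0046 -0.0016 -1.    ] F [ 0.4 -0.1 -0.3] w 0.0852 q [ 0.15  0.54 -0.22  1.88  0.17  0.74  2.05]
-0.0003 0.006 0.0038 -0.27 -0.26 -0.09
(282, 315, 42, 36) 1097.5
(298, 159, 61, 74) 2925.0
(497, 124, 37, 32) 910.0
(0, 0, 82, 92) 5920.0
[[337. 233.]
 [318. 233.]
 [317. 170.]
 [338. 170.]]
```

View pics/w1.png

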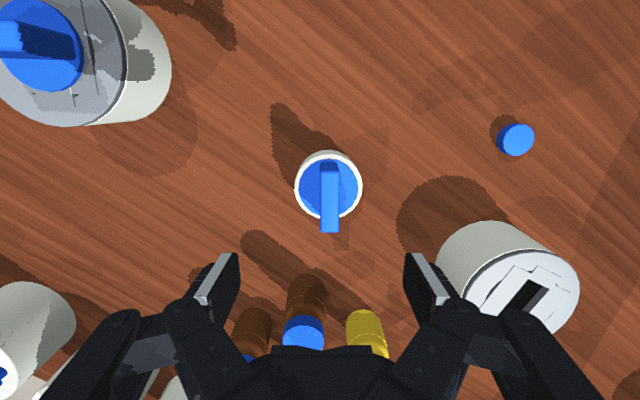

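Wrist view: the grip bar spans columns 320–339 and rows 170–233, within 2 px of the prediction, and it is square to the jaws. The slot is visible at about (528,295), with the brown and yellow bottles below. I'll descend and measure the slot from this frame too.

servo_tool:
  motion: "100 0.014 0.006 0.004 0 0 0; 100 0.02 0 0 0 0 0; 100 0.02 0 0 0 0 0; 100 0.02 0 0 0 0 0; 100 0.02 0 0 0 0 0; 100 0.02 0 0 0 0 0; 100 0 0 0 0 0 0; 100 0 0 0 0 0 0; 100 0 0 0 0 0 0; 100 0 0 0 0 0 0"

```text
time: 3.9
position: [0.5333, -0.0184, 0.0588]
tcp_rot: [0.669, -0.223, 0.672, 0.225]
force: [0.4, 0.0, -0.1]
gripper_width: 0.0852
```

```bash
python3 - <<'E'
from h import *
plan([.535,-.024,.043],127,3)
# slot from w1 (pose at that time)
o=dict(arm.get_obs()); m=arm.camera_model('wrist'); im=cv2.imread('pics/w1.png')
a=np.radians(126.73); x=np.array([-.0046,-.0016,-1.]); x/=np.linalg.norm(x); y=np.array([np.cos(a),np.sin(a),0]); y-=x*(x@y); y/=np.linalg.norm(y)
T=np.eye(4); T[:3,:3]=np.c_[x,y,np.cross(x,y)]; T[:3,3]=[.5355,-.0311,.1797]
K,D,_=cam('top'); K=np.array([[m['fx'],0,m['cx']],[0,m['fy'],m['cy']],[0,0,1]]); c=(K,np.array(m['D'],float),T@np.array(m['hand_eye']))
s=im[270:325,500:560]; k=(s.max(2)<90).astype('uint8')
cs=max(cv2.findContours(k,cv2.RETR_EXTERNAL,cv2.CHAIN_APPROX_NONE)[0],key=cv2.contourArea).reshape(-1,2)+[500,270]
W=ray(c,cs,.08)[:,:2]; r=cv2.minAreaRect(W.astype('f4')*1000); print(r)
E
```

```text
t 3.9 pos [ 0.5333 -0.0184  0.0588] yaw 126.97 tiltx [-0.006   0.0013 -1.    ] F [ 0.4  0.  -0.1] w 0.0852 q [ 0.09  0.73 -0.16  1.97  0.24  0.47  1.97]
0.0053 -0.0019 -0.0006 -0.01 -0.08 -0.09
0.0053 -0.0019 -0.0007 -0.01 -0.08 -0.09
0.0053 -0.0019 -0.0007 -0.01 -0.08 -0.09
((500.6840515136719, 203.68136596679688), (54.00142288208008, 47.79131317138672), 36.07067108154297)
```

servo_tool:
  motion: "100 0.005 -0.002 -0.001 0 0 0; 100 0.005 -0.002 0 0 0 0; 100 0.005 -0.002 0 0 0 0; 100 0 0 0 0 0 0; 20 0 0 0 0 0 0; 0 0 0 0 0 0 0; 0 0 0 0 0 0 0; 0 0 0 0 0 0 0; 0 0 0 0 0 0 0; 0 0 0 0 0 0 0"

```text
time: 5.15
position: [0.5366, -0.0243, 0.0436]
tcp_rot: [0.669, -0.223, 0.672, 0.225]
force: [0.1, -0.9, -0.7]
gripper_width: 0.0171
```

```bash
python3 - <<'E'
from h import *
plan([.535,-.024,.17],127,5)
o,c,im=snap('wrist','w2.png')
E
```

```text
t 5.15 pos [ 0.5366 -0.0243  0.0436] yaw 126.95 tiltx [-0.0046  0.0012 -1.    ] F [ 0.1 -0.9 -0.7] w 0.0171 q [ 0.09  0.76 -0.15  1.97  0.24  0.44  1.98]
-0.0253 0.0003 -0.0003 -0.01 -0.03 -0.04
-0.0253 0.0003 -0.0003 -0.01 -0.03 -0.04
-0.0253 0.0003 -0.0003 -0.01 -0.03 -0.04
-0.0253 0.0003 -0.0003 -0.01 -0.03 -0.04
-0.0253 0.0003 -0.0002 -0.01 -0.03 -0.04
```

View pics/w2.png

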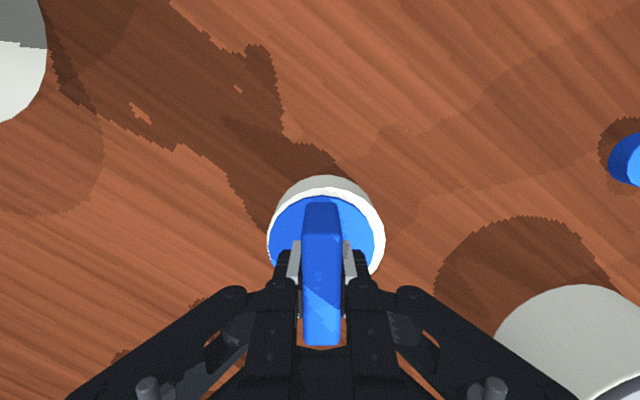

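The pads hold the grip centrally (width 17 mm), with the bar spanning rows 200–345. Lifting.

servo_tool:
  motion: "0 -0.025 0 0 0 0 0; 0 -0.025 0 0 0 0 0; 0 -0.025 0 0 0 0 0; 0 -0.025 0 0 0 0 0; 0 -0.025 0 0 0 0 0; 0 0 0.03 0 4 0 0; 0 0 0.03 0 4 0 0; 0 0 0.03 0 4 0 0; 0 0 0 0 0 0 0; 0 0 0 0 0 0 0"

```text
time: 6.45
position: [0.4861, 0.0517, 0.1717]
tcp_rot: [0.689, -0.149, 0.693, 0.151]
force: [0.2, -0.8, -0.8]
gripper_width: 0.0174
```

```bash
python3 - <<'E'
from h import *
# grip offset along tool z at w2: predicted rows of near-top edge / far-top edge, offset dz
c=cam('wrist'); m=arm.camera_model('wrist')
o,r,ph=state(); p=o['position']
for dz in(-.004,0,.004):
    P=[p+r@np.array([-(.0134+h),0,dz+s*.03]) for s,h in((-1,-.022),(-1,.022),(1,.022))]
    print(dz,proj(c,P).round(1).tolist())
plan([.504,.201,.17],100.8,5)
E
```

```text
-0.004 [[321.3, 193.4], [321.4, 226.7], [321.6, 342.5]]
0 [[321.3, 200.2], [321.5, 235.6], [321.6, 349.0]]
0.004 [[321.3, 207.0], [321.5, 244.3], [321.6, 355.5]]
t 6.45 pos [0.4861 0.0517 0.1717] yaw 114.48 tiltx [-7.3e-03  7.0e-04 -1.0e+00] F [ 0.2 -0.8 -0.8] w 0.0174 q [-0.05  0.49 -0.16  2.01  0.12  0.65  1.71]
0.0003 0.0257 0.0156 2.74 -0.08 -0.03
0.0003 0.0264 0.0144 2.74 -0.08 -0.03
0.0003 0.0271 0.0131 2.74 -0.08 -0.03
0.0003 0.0277 0.0118 2.74 -0.08 -0.03
0.0003 0.0282 0.0105 2.74 -0.08 -0.03
```

```bash
python3 -c "
from h import *
plan([.578,.215,.17],100.8,5)"
```

```text
t 6.45 pos [0.4861 0.0517 0.1717] yaw 114.48 tiltx [-7.3e-03  7.0e-04 -1.0e+00] F [ 0.2 -0.8 -0.8] w 0.0174 q [-0.05  0.49 -0.16  2.01  0.12  0.65  1.71]
0.0002 0.0221 0.0303 2.74 -0.08 -0.03
0.0003 0.0235 0.0292 2.74 -0.08 -0.03
0.0003 0.0249 0.028 2.74 -0.08 -0.03
0.0003 0.0262 0.0268 2.74 -0.08 -0.03
0.0003 0.0274 0.0255 2.74 -0.08 -0.03
```

servo_tool:
  motion: "0 0 0.022 0.03 2.7 0 0; 0 0 0.0235 0.029 2.7 0 0; 0 0 0.025 0.028 2.7 0 0; 0 0 0.026 0.027 2.7 0 0; 0 0 0.027 0.0255 2.7 0 0; 0 0 0 0 0 0 0; 0 0 0 0 0 0 0; 0 0 0 0 0 0 0; 0 0 0 0 0 0 0; 0 0 0 0 0 0 0"

```text
time: 7.7
position: [0.5847, 0.2051, 0.1683]
tcp_rot: [0.701, -0.062, 0.708, 0.058]
force: [0.2, 0.3, -1.3]
gripper_width: 0.0172
```

```bash
python3 - <<'E'
from h import *
o,c,im=snap('wrist','w3.png')
plan([.504,.201,.17],100.8,5)
a=np.radians(10.8); X=np.array([np.cos(a),np.sin(a)]);Y=np.array([-X[1],X[0]])
print(proj(c,[[*(np.array([.504,.201])+sx*.027*X+sy*.014*Y),.08] for sx,sy in((1,1),(1,-1),(-1,-1),(-1,1))]).round(1).tolist())
p=o['position'];r=Rw(o['tcp_rot'])
print(proj(c,[p+r@np.array([-(.0134+h),0,s*.03]) for s,h in((-1,-.022),(-1,.022),(1,.022))]).round(1).tolist())
E
```

```text
t 7.75 pos [0.5847 0.205  0.1683] yaw 99.7 tiltx [-0.0097 -0.0059 -0.9999] F [-0.   0.2 -1.3] w 0.0171 q [-0.34  0.66 -0.07  1.66  0.06  0.84  1.3 ]
-0.0002 0.0019 -0.016 -0.22 -0.12 0.05
-0.0002 0.002 -0.016 -0.22 -0.12 0.05
-0.0002 0.0021 -0.016 -0.22 -0.12 0.05
-0.0003 0.0021 -0.016 -0.22 -0.12 0.05
-0.0003 0.0022 -0.016 -0.22 -0.12 0.05
[[352.1, 140.1], [317.0, 140.8], [315.1, 67.1], [353.0, 66.3]]
[[321.5, 200.2], [321.7, 235.6], [321.8, 349.0]]
```

View pics/w3.png

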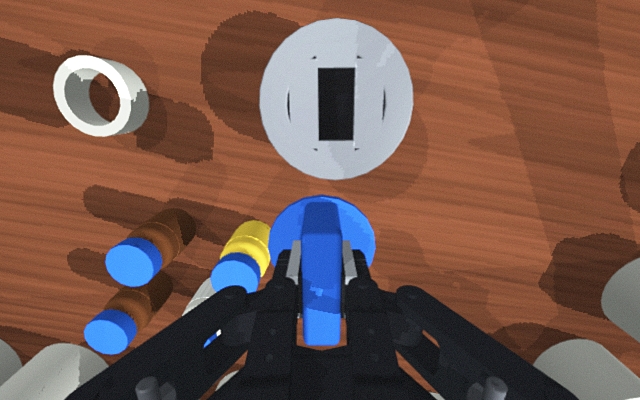

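The slot is in clear view at columns 318–355, rows 68–140, about 2 px from the prediction. The stud is held straight, with its near bottom edge at row 200 as predicted. I'll fit both now.

```bash
cat > m.py <<'E'
from h import *
im=cv2.imread('pics/w3.png'); c=cam('wrist'); o,r,ph=state()
s=im[55:155,300:372]; k=(s.max(2)<110).astype('uint8')
cs=max(cv2.findContours(k,cv2.RETR_EXTERNAL,cv2.CHAIN_APPROX_NONE)[0],key=cv2.contourArea).reshape(-1,2)+[300,55]
print(cv2.boundingRect(cs))
W=ray(c,cs,.08)[:,:2]*1000; q=cv2.minAreaRect(W.astype('f4')); print(q)
S=np.array(q[0])/1000
# held flange: fit circle of top rim (z tool plane) from blue contour's near arc
b=im.astype(int); m=((b[...,0]>b[...,2]+60)&(b[...,0]>90)).astype('uint8')
f=max(cv2.findContours(m,cv2.RETR_EXTERNAL,cv2.CHAIN_APPROX_NONE)[0],key=cv2.contourArea).reshape(-1,2)
f=f[(f[:,1]<238)&(f[:,0]>265)]
g=ray(c,f,o['position'][2]+.0134-.022-.0025)
A=np.c_[2*g[:,:2],np.ones(len(g))]; z=np.linalg.lstsq(A,(g[:,:2]**2).sum(1),rcond=None)[0]
C=z[:2]; rad=np.sqrt(z[2]+C@C); 
d=np.array([*C,o['position'][2]+.0134-.0245])-o['position']
print('flange',C.round(4),'R',rad.round(4),'in tool',(r.T@d).round(4), 'slot',S.round(4))
E
python3 m.py
```

```text
(318, 68, 37, 73)
((504.0721130371094, 202.0492706298828), (52.877105712890625, 27.219057083129883), 10.104166030883789)
flange [0.5842 0.2047] R 0.0314 in tool [ 0.0111 -0.0002 -0.0004] slot [0.5041 0.202 ]
```

```bash
python3 -c "
from h import *
plan([.504,.202,.15],100.3,5)"
```

```text
t 7.75 pos [0.5847 0.205  0.1683] yaw 99.7 tiltx [-0.0097 -0.0059 -0.9999] F [-0.   0.2 -1.3] w 0.0171 q [-0.34  0.66 -0.07  1.66  0.06  0.84  1.3 ]
0.0038 0.0021 -0.016 -0.12 -0.12 0.05
0.0038 0.0022 -0.016 -0.12 -0.12 0.05
0.0038 0.0022 -0.016 -0.12 -0.12 0.05
0.0037 0.0022 -0.016 -0.12 -0.12 0.05
0.0037 0.0023 -0.016 -0.12 -0.12 0.05
```

servo_tool:
  motion: "0 0.004 0.002 -0.016 -0.1 -0.1 0; 0 0.004 0.002 -0.016 -0.1 -0.1 0; 0 0.004 0.002 -0.016 -0.1 -0.1 0; 0 0.004 0.002 -0.016 -0.1 -0.1 0; 0 0.003 0.002 -0.016 -0.1 -0.1 0; 0 0 0 0 0 0 0; 0 0 0 0 0 0 0; 0 0 0 0 0 0 0; 0 0 0 0 0 0 0; 0 0 0 0 0 0 0"

```text
time: 9.0
position: [0.5055, 0.2003, 0.151]
tcp_rot: [0.706, -0.063, 0.703, 0.061]
force: [-0.2, 0.6, -0.8]
gripper_width: 0.0174
```

```bash
python3 -c "
from h import *
plan([.504,.202,.126],100.3,4)"
```

```text
t 9.0 pos [0.5055 0.2003 0.151 ] yaw 100.08 tiltx [ 0.0052 -0.0026 -1.    ] F [-0.2  0.6 -0.8] w 0.0174 q [-0.39  0.58 -0.07  1.9   0.07  0.66  1.25]
0.0063 0.0005 -0.0003 -0.06 0.07 0.05
0.0063 0.0005 -0.0003 -0.06 0.07 0.05
0.0063 0.0005 -0.0003 -0.06 0.07 0.05
0.0063 0.0005 -0.0003 -0.06 0.07 0.05
```

servo_tool:
  motion: "0 0.006 0.0005 0 0 0.1 0; 0 0.006 0.0005 0 0 0.1 0; 0 0.006 0.0005 0 0 0.1 0; 0 0.006 0.0005 0 0 0 0; 0 0 0 0 0 0 0; 0 0 0 0 0 0 0; 0 0 0 0 0 0 0; 0 0 0 0 0 0 0; 0 0 0 0 0 0 0; 0 0 0 0 0 0 0"

```text
time: 10.25
position: [0.5054, 0.2024, 0.1252]
tcp_rot: [0.704, -0.063, 0.705, 0.061]
force: [0.0, 0.3, -1.2]
gripper_width: 0.0171
```

```bash
python3 -c "
from h import *
plan([.504,.202,.096],100.3,5)
o,c,im=snap('scene','s1.png'); cv2.imwrite('pics/s1c.png',cv2.resize(im[60:260,280:500],None,fx=3,fy=3))"
```

```text
t 10.25 pos [0.5054 0.2024 0.1252] yaw 100.07 tiltx [-3.0e-04 -3.5e-03 -1.0e+00] F [ 0.   0.3 -1.2] w 0.0171 q [-0.39  0.63 -0.06  1.91  0.07  0.61  1.25]
0.0058 -0.0 -0.0003 -0.05 -0.01 0.04
0.0058 -0.0 -0.0003 -0.05 -0.01 0.04
0.0058 -0.0 -0.0003 -0.05 -0.01 0.04
0.0058 -0.0 -0.0003 -0.05 -0.01 0.04
0.0058 -0.0 -0.0003 -0.05 -0.01 0.04
```

View pics/s1c.png

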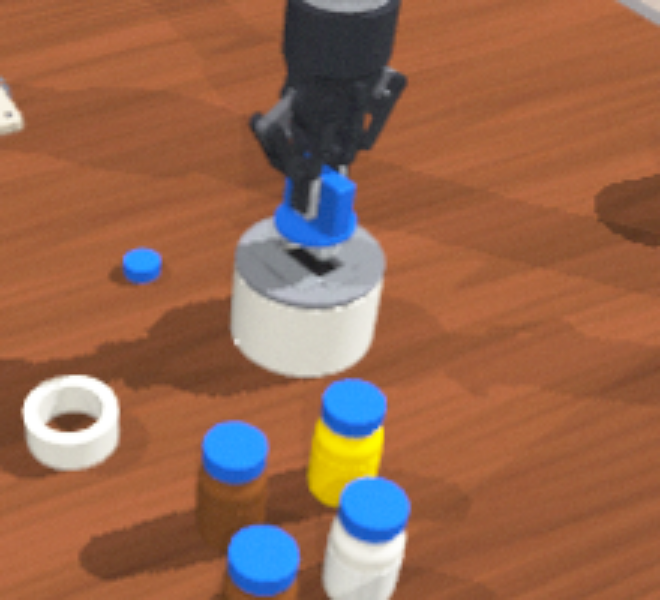

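The stud hangs upright just above the slot (slot at crop (315,262)) with its bar lined up, and the bottles are untouched. Pushing down.

servo_tool:
  motion: "0 0.006 0 -0.0005 0 0 0; 0 0.006 0 -0.0005 0 0 0; 0 0.006 0 -0.0005 0 0 0; 0 0.006 0 0 0 0 0; 0 0.004 0 0 0 0 0; 0 0 0 0 0 0 0; 0 0 0 0 0 0 0; 0 0 0 0 0 0 0; 0 0 0 0 0 0 0; 0 0 0 0 0 0 0"

```text
time: 11.55
position: [0.5038, 0.2021, 0.0952]
tcp_rot: [0.704, -0.063, 0.705, 0.061]
force: [-0.0, -0.4, -1.2]
gripper_width: 0.0176
```

```bash
python3 -c "
from h import *
plan([.504,.202,.0936],100.3,2)"
```

```text
t 11.55 pos [0.5038 0.2021 0.0952] yaw 100.07 tiltx [-3.0e-04 -3.5e-03 -1.0e+00] F [-0.  -0.4 -1.2] w 0.0176 q [-0.4   0.67 -0.06  1.93  0.08  0.54  1.24]
0.0008 -0.0 0.0001 -0.11 -0.03 0.1
0.0008 -0.0 0.0001 -0.11 -0.03 0.1
```

servo_tool:
  motion: "0 0.001 0 0 0 0 0; 0 0.001 0 0 0 0 0; 0 0.001 0 0 0 0 0; 0 0.001 0 0 0 0 0; 0 0 0 0 0 0 0; 0 0 0 0 0 0 0; 0 0 0 0 0 0 0; 0 0 0 0 0 0 0; 0 0 0 0 0 0 0; 0 0 0 0 0 0 0"

```text
time: 12.8
position: [0.5041, 0.2021, 0.0936]
tcp_rot: [0.705, -0.063, 0.704, 0.061]
force: [0.3, 0.2, 0.6]
gripper_width: 0.0175
```

servo_tool:
  motion: "0 0.001 0 0 0 0 0; 0 0.001 0 0 0 0 0; 0 0.001 0 0 0 0 0; 0 0.001 0 0 0 0 0; 0 0.001 0 0 0 0 0; 0 0 0 0 0 0 0; 0 0 0 0 0 0 0; 0 0 0 0 0 0 0; 0 0 0 0 0 0 0; 0 0 0 0 0 0 0"

```text
time: 14.05
position: [0.5043, 0.2021, 0.0936]
tcp_rot: [0.705, -0.063, 0.704, 0.061]
force: [-0.8, 0.3, 2.7]
gripper_width: 0.0174
```

```bash
python3 -c "
from h import *
plan([.504,.202,.0936],100.3,2)"
```

```text
t 14.05 pos [0.5043 0.2021 0.0936] yaw 100.04 tiltx [ 0.0023 -0.0028 -1.    ] F [-0.8  0.3  2.7] w 0.0174 q [-0.4   0.67 -0.06  1.94  0.08  0.53  1.24]
-0.0 -0.0 -0.0001 -0.13 0.05 0.09
-0.0 -0.0 -0.0001 -0.13 0.05 0.09
```

Seated: the height stays at exactly the home value (TCP 0.0936) and the push force rises. Now the quarter turn.

servo_tool:
  motion: "0 0 0 0 9 0 0; 0 0 0 0 9 0 0; 0 0 0 0 9 0 0; 0 0 0 0 9 0 0; 0 0 0 0 9 0 0; 0 0 0 0 9 0 0; 0 0 0 0 9 0 0; 0 0 0 0 9 0 0; 0 0 0 0 9 0 0; 0 0 0 0 0 0 0"

```text
time: 15.3
position: [0.4972, 0.2035, 0.0937]
tcp_rot: [0.565, 0.419, 0.57, -0.425]
force: [0.2, -1.2, 1.4]
gripper_width: 0.017
```

```bash
python3 -c "
from h import *
plan([.504,.202,.0934],10.3,2)"
```

```text
t 15.3 pos [0.4972 0.2035 0.0937] yaw 16.72 tiltx [-0.0105 -0.0027 -0.9999] F [ 0.2 -1.2  1.4] w 0.017 q [-0.66  0.7   0.34  1.95 -0.41  0.57  0.25]
0.0001 0.003 0.0017 3.21 0.0 0.31
0.0001 0.0031 0.0015 3.21 0.0 0.31
```

servo_tool:
  motion: "0 0 0.003 0.001 3.2 0 0.3; 0 0 0.003 0.001 3.2 0 0.3; 0 0 0 0 0 0 0; 0 0 0 0 0 0 0; 0 0 0 0 0 0 0; 0 0 0 0 0 0 0; 0 0 0 0 0 0 0; 0 0 0 0 0 0 0; 0 0 0 0 0 0 0; 0 0 0 0 0 0 0"

```text
time: 16.55
position: [0.5027, 0.2035, 0.0935]
tcp_rot: [0.542, 0.453, 0.543, -0.454]
force: [-1.9, -0.3, 2.7]
gripper_width: 0.0171
```

```bash
python3 -c "
from h import *
plan([.504,.202,.0936],10.3,2)
o,c,im=snap('scene','s2.png'); cv2.imwrite('pics/s2c.png',cv2.resize(im[60:260,280:500],None,fx=3,fy=3))"
```

```text
t 16.55 pos [0.5027 0.2035 0.0935] yaw 10.22 tiltx [-2.5e-03  9.0e-04 -1.0e+00] F [-1.9 -0.3  2.7] w 0.0171 q [-0.67  0.71  0.37  1.94 -0.45  0.57  0.17]
-0.0 0.0005 0.0008 -0.04 -0.04 0.07
-0.0 0.0005 0.0008 -0.04 -0.04 0.07
```

View pics/s2c.png

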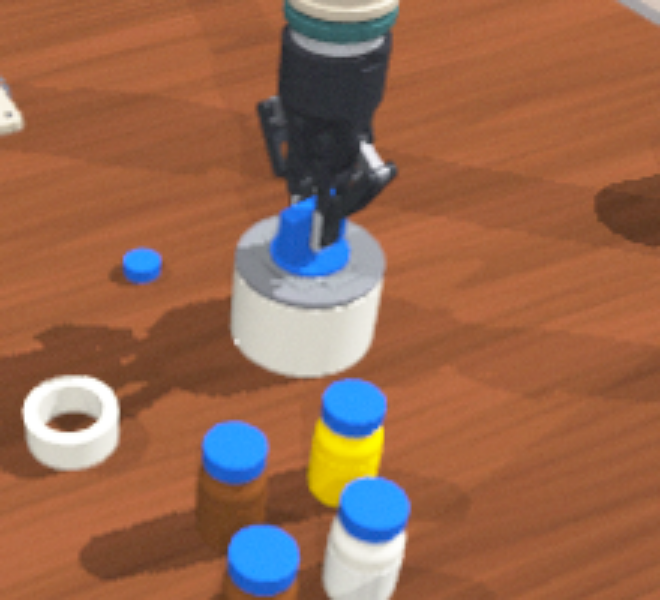

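The flange sits flush and the grip lies across the slot (yaw 10.2°, i.e. a 90° turn). I'll trim 1 mm and release.

servo_tool:
  motion: "0 0 0.0005 0.001 0 0 0; 0 0 0 0 0 0 0; 50 0 0 0 0 0 0; 100 0 0 0 0 0 0; 100 0 0 0 0 0 0; 100 0 0 0 0 0 0; 100 0 0 0 0 0 0; 100 0 0 0 0 0 0; 100 0 0 0 0 0 0; 100 0 0 0 0 0 0"

```text
time: 17.85
position: [0.5049, 0.202, 0.0933]
tcp_rot: [0.542, 0.454, 0.542, -0.454]
force: [-1.4, -0.2, 0.2]
gripper_width: 0.0855
```

servo_tool:
  motion: "100 -0.01 0 0 0 0 0; 100 -0.02 0 0 0 0 0; 100 -0.03 0 0 0 0 0; 100 -0.03 0 0 0 0 0; 100 -0.03 0 0 0 0 0; 100 -0.02 0 0.02 0 0 0; 100 0 0 0.02 0 0 0; 100 0 0 0 0 0 0; 100 0 0 0 0 0 0; 100 0 0 0 0 0 0"

```text
time: 19.1
position: [0.5108, 0.1618, 0.2394]
tcp_rot: [0.542, 0.454, 0.543, -0.454]
force: [-0.7, 0.1, -0.3]
gripper_width: 0.0851
```

```bash
python3 - <<'E'
from h import *
plan([.504,.202,.0936],10.3,1)
o,c,im=snap('wrist','w4.png')
a=np.radians(100.3); X=np.array([np.cos(a),np.sin(a)]);Y=np.array([-X[1],X[0]])
print(proj(c,[[*(np.array([.504,.202])+sx*.03*X+sy*.009*Y),.129] for sx,sy in((1,1),(1,-1),(-1,-1),(-1,1))]).round(1).tolist())
E
```

```text
t 19.1 pos [0.5108 0.1618 0.2394] yaw 10.19 tiltx [-1.2e-03  8.0e-04 -1.0e+00] F [-0.7  0.1 -0.3] w 0.0851 q [-0.7   0.5   0.51  1.84 -0.31  0.89  0.13]
0.1458 0.0005 -0.0406 -0.11 -0.06 0.06
[[311.8, 114.3], [333.0, 114.2], [332.4, 182.5], [312.7, 182.6]]
```

View pics/w4.png

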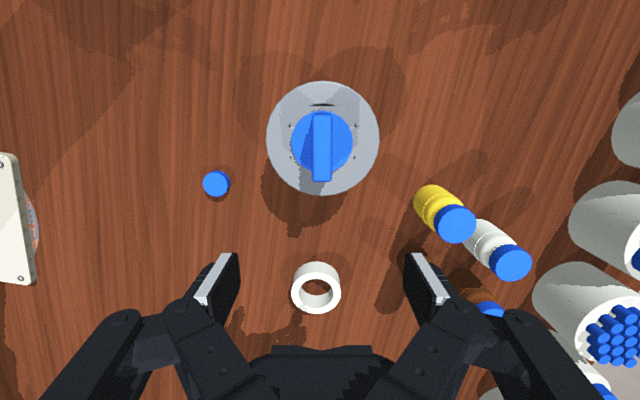

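The released grip bar spans columns 313–332 and rows 113–182, within 1–2 px of the predicted home pose, square across the slot. The white bottle stands at about (500,250). Handing in.

```bash
python3 -c "
from h import *
arm.job_done(); print(arm.get_obs()['time'])"
```

```text
the job is handed in; nothing more can be done
the job is handed in; nothing more can be done
```

The loose stud is now in the empty lid, flange flush, turned a quarter turn across the slot and released. I handed the job in at about 19 s of the 42 s allowed.

- **Seating:** the hand stopped at the expected home height (93.6 mm at the fingertips), and pushing further only raised the force to about 3 N.
- **Turn:** the hand turned about 90° (from 100.0° to 10.2°). It drifted 7 mm sideways partway through, which I corrected before letting go.
- **After release:** the last wrist picture shows the grip bar within 1–2 pixels of the expected locked position. The white bottle is still standing and the gripper is clear of everything.

One early reading of the slot, from a distant wrist picture, was clearly wrong, so I discarded it and measured again from close by. No other check failed or disagreed. The system gave no verdict when I handed in.

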